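Seat a heel bar against the flip stop of the length jig

TASK

Swing the red flip stop all the way down across the board while the heel bar is still well clear of it. Then slide the bar, lying flat with its long side flush along the metal fence, up to the stop until the sprung buffer is fully pushed in and solid; press it gently home against it with a steady push of about 10 newtons for a second or two, never ramming it or going over 16. Let go and leave it seated there with the stop down, without disturbing the jar, tin or hammer.

Things in the scene. Friction and masses are not known exactly. Their poses are not given: they have to be found in the camera images.
- jig: length-stop jig fixed to the bench: plywood board 160 (x) x 380 (y) x 12 mm thick, origin at the centre of its underside. An aluminium fence stands along its whole -x side: working face at jig x -45 mm (facing +x), back at -69, top 46 mm above the bench. The heel bar is pushed along jig +y towards the stop at jig y = 120 mm.
- flag (a joint): hinge angle of the red flip stop (rad): 0 = upright, grows as it swings over the board towards jig +x, 1.571 = fully down on a hard end stop, its blade across the bar's path. Starts at -0.1 to 0.35. Friction hinge: it stays where it is left; takes 2 to 3 N at the thumb bar to swing.
- flag_hinge (a point): point on the stop's hinge axis (parallel to jig y), at jig x -57, y 120, 52 mm above the bench. The flag is 12 mm thick (jig y 114 to 126). When down, its blade spans jig x -39 to -1, 18 to 60 mm above the bench.
- buffer_root (a point): point on the flag's -y face on the axis of the sprung black buffer disc (20 mm diameter, 6 mm travel, spring 0.1 N free to 0.7 N fully in). Flag down: at jig x -21, y 114, 28 mm above the bench. The disc sits on a brass setting screw, set differently every time and not measured: fully in and solid, its face stands 10 to 40 mm before (-y of) this point. Beyond that it does not give.
- flag_bar (a point): grip point on the stop's round steel thumb bar, 12 mm diameter, 62 mm from the hinge axis and parallel to it, sticking out 44 mm on the flag's +y side; this point is at jig y 152. It can be pinched from above or pushed, and turns in the fingers. 114 mm above the bench when upright; when down 52 mm above it at jig x 5.
- stock: the heel bar: brown layered block with black rubber top, 48 (x) x 120 (y) x 32 mm high, 0.24 to 0.39 kg, origin at the centre of its underside, lying on the board. Starts 18 to 41 mm off the fence (its middle line 42 to 65), turned up to 0.2 rad, leading end 80 to 138 mm before the flag. Takes 1 to 4 N to slide. Flush on the fence its origin is at jig x -21 mm.
- stock_lead (a point): centre of the heel bar's leading (+y) end face, 16 mm above its underside, 60 mm from its origin; the opposite end face is at its y = -60 mm.
- glue_jar: bystander: amber jar, red cap, 64 mm diameter, 85 mm high; origin at the centre of its underside
- tack_tin: bystander: yellow tin, 72 mm diameter, 50 mm high; origin at the centre of its underside
- hammer: bystander: hammer lying on the bench beyond the jig, about 300 mm long along its x axis; origin under its middle
Mind the look-alikes: they are no part of the job. Of the things like the stock, leave any that is green; of the rest the smaller one is meant.

How it is judged:
By the outcome, as a careful person would: the job done as asked, in the order asked, and still so for the second after the job is handed in, with the robot touching nothing.
It also fails if it takes over 69 s, if anything falls off the work surface, if the arm or the gripper's body presses on something with over 40 N, if the wrist force passes 120 N, or if a joint passes its speed limit or range.

ROBOT

A 7-joint arm with a two-finger parallel gripper is mounted at the origin on the work surface. World frame = base frame: x ahead of the robot, y to its left, z up, the work surface at z = 0. Lengths are in m, angles in rad, forces in N, time in s.
With the tool pointing down it reaches from about 0.425 to 0.875 m from the base axis. Payload 4.7 kg.
Tool frame: the origin (TCP) lies at the very end of the fingers, on their centre line; the grasp point (between the pads) lies 19 mm behind it; x points along the fingers, z is the direction in which the jaws open and shut, and the axes are right-handed (so a half turn about x gives the same grasp; the last joint's range is limited). The gripper opens to 87 mm and grips with 3 to 60 N. Pads are 19 mm wide; open, the fingers measure 117 mm over their backs; the gripper's body (75 mm by 190 mm) begins 51 mm behind the grasp point.
Start: joints at [1.262, 0.321, -0.07, 1.45, 0.023, 1.371, -0.057], TCP at [0.206, -0.616, 0.223] pointing down, gripper open.
Joint ranges: [-2.86, 2.86], [-0.3, 2.09], [-1.38, 1.24], [0.06, 2.45], [-1.56, 4.7], [0.09, 2.05], [-2.69, 2.69]. Speed limits (rad/s): [2.57, 2.57, 3.14, 3.14, 3.14, 3.14, 3.14].

INTERFACE

Orientations are given as a rotation vector (axis times angle).
In Python, from bench import * gives the robot as it stands.
- The arm moves only by the shell command python3 -m handwheel 'ROWS' [OPENING] [FORCE]. ROWS is JSON, a list of rows, each an object with "xyz": the shift along the world's x, y, z in cm, a list of three; "angular": the turn, a rotation vector about the world's x, y, z in degrees, a list of three. A call has 1 to 5 rows; each row shifts and turns the pose as measured when the row begins; what a row does not reach is not made up. A row lasts 1/12 s, in which the tool goes at most 41.7 mm and 7.16 degrees, less where a joint would pass 70% of its speed; a pose out of reach is approached as far as the arm can. A call with a gripper value outside its range is refused whole. OPENING is the finger opening in cm, from 0 to 8.7, set as the call begins (- or left out, the last holds). The fingers move at their own pace and stop on an object; FORCE is the grip in N (left out, the last holds). Time passes only in rows, so rows that do not move let the fingers close. It gives the time, the measured TCP pose, the force and the opening at its end, in the units of the state.
- get_state(): the state, without advancing time (a new reading comes with each control period).
- get_image(name): name is "scene" or "top" or "wrist"; returns a dict with "pixels" (384x512x3 uint8, blue, green, red), "K" (3x3 intrinsics, pixels), "cam_to_world" (4x4, takes a point from camera to world coordinates). Camera axes: x right, y down, z forward; pixel columns grow to the right and rows downward; lengths in m; the calibration is good to about 2 mm. A picture is of the moment at which its call begins. There is no depth.
- close_job(): hands the job in, once; it reports no verdict.
The state is a dict: "time": time; "joint_positions": joint angles; "qd": joint speeds; "joint_torque": joint torques, N m; "position": TCP position; "tool_rot": TCP orientation; "ft_force": force on the tool from outside, world axes, zero at the start; "torque": the same for the moment, N m; "grip_width": opening from 0.0 (shut) to 1.0 (fully open).
Only numpy, scipy, OpenCV 4.12 (cv2) and the standard library are available. Lean on these libraries where they do the work, as an engineer would, in place of code of your own. Each camera call takes 0.05 s, during which the arm holds its last target.

## Working session

There is one attempt and no reset: what is moved stays moved. The work goes in short steps, Python scripts to look and compute and a shell command to move; the robot and the scene stay as the last step left them, time stands still between calls to the robot, and variables do not carry over. Pictures are saved under pics/ and viewed, and the job is handed in when it is done.

```bash
mkdir -p pics; ls; python3 - <<'E'
from bench import *
import cv2
s=get_state(); print({k:(v if not hasattr(v,'round') else v) for k,v in s.items()})
for n in ["scene","top","wrist"]:
    im=get_image(n); cv2.imwrite(f"pics/{n}0.png",im["pixels"]); print(n,im["K"],im["cam_to_world"])
E
```

```text
pics
{'time': 0.0, 'joint_positions': array([ 1.26210541,  0.321797  , -0.07005352,  1.45170872,  0.02256744,
        1.37081607, -0.05689406]), 'qd': array([ 3.22672494e-04,  5.12835307e-04,  1.08553115e-03,  9.58885635e-05,
       -1.15106411e-03, -1.01704602e-03,  3.97175565e-04]), 'joint_torque': array([-6.39753507e-04, -4.91274047e+01, -4.04133741e-01, -3.12528992e+01,
       -6.39001513e-02,  4.35206573e-02,  1.69535642e-04]), 'position': array([ 0.2059506 , -0.61590117,  0.22146124]), 'tool_rot': array([ 0.96932368,  1.34645537, -0.96755074]), 'ft_force': array([-0.31724089, -0.27455375,  0.65808435]), 'torque': array([ 0.02882882, -0.03959665,  0.00083825]), 'grip_width': 0.9998352283750563}
scene [[400.72915756   0.         247.16711671]
 [  0.         400.72915756 192.00081034]
 [  0.           0.           1.        ]] [[-0.54370184  0.66134807 -0.51672724  1.12367924]
 [ 0.8392537   0.43314992 -0.32868582  0.33580636]
 [ 0.00644463 -0.61237234 -0.79054322  1.00946859]
 [ 0.          0.          0.          1.        ]]
top [[384.85412102   0.         249.93780454]
 [  0.         384.85412102 186.66017144]
 [  0.           0.           1.        ]] [[ 0.01282301 -0.98816661  0.15284738  0.3935013 ]
 [-0.99973071 -0.00971323  0.02107504 -0.02332143]
 [-0.01934101 -0.15307646 -0.98802506  1.13324969]
 [ 0.          0.          0.          1.        ]]
wrist [[308.37530089   0.         252.62182338]
 [  0.         308.37530089 190.62061163]
 [  0.           0.           1.        ]] [[ 0.31740541 -0.90338079 -0.28836947  0.285914  ]
 [-0.94828896 -0.30281087 -0.09515059 -0.58933708]
 [-0.00136419  0.30365889 -0.95277984  0.38438292]
 [ 0.          0.          0.          1.        ]]
```

View pics/scene0.png

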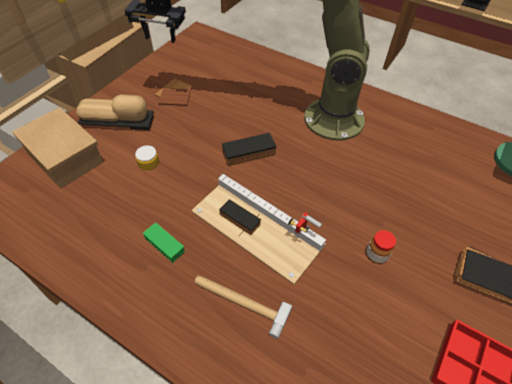

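View pics/top0.png

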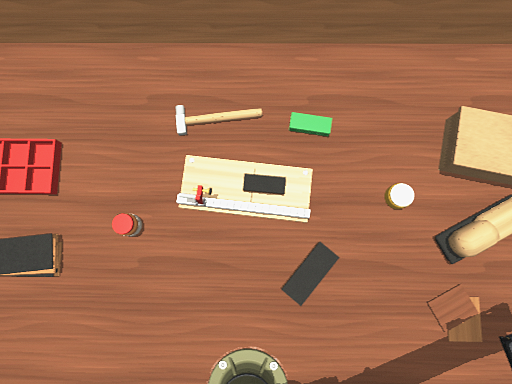

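View pics/wrist0.png

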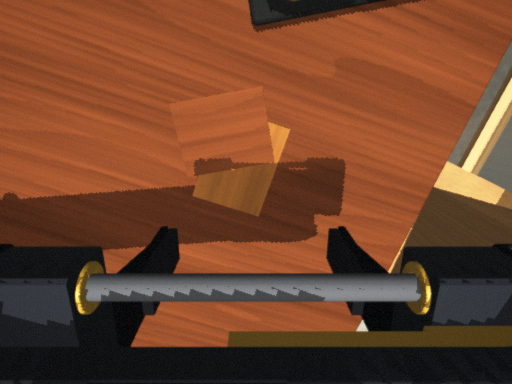

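The pictures show the board at about (247,188) in top, with the fence on the near (robot) side and the red flag at (200,193). Stock look-alikes in top:
- Small black-topped bar on the board at (264,184).
- Green block at (311,124), to be left.
- Larger black-topped block at (310,273).

The bar on the board is the one meant, being not green and the smaller. I'll confirm it in an enlarged crop.

```bash
python3 - <<'E'
import cv2
a=cv2.imread("pics/top0.png")[135:235,165:325]
cv2.imwrite("pics/topcrop.png",cv2.resize(a,None,fx=5,fy=5,interpolation=cv2.INTER_CUBIC))
a=cv2.imread("pics/scene0.png")[165:285,185:335]
cv2.imwrite("pics/scenecrop.png",cv2.resize(a,None,fx=5,fy=5,interpolation=cv2.INTER_CUBIC))
E
```

```text
(no output)
```

View pics/topcrop.png

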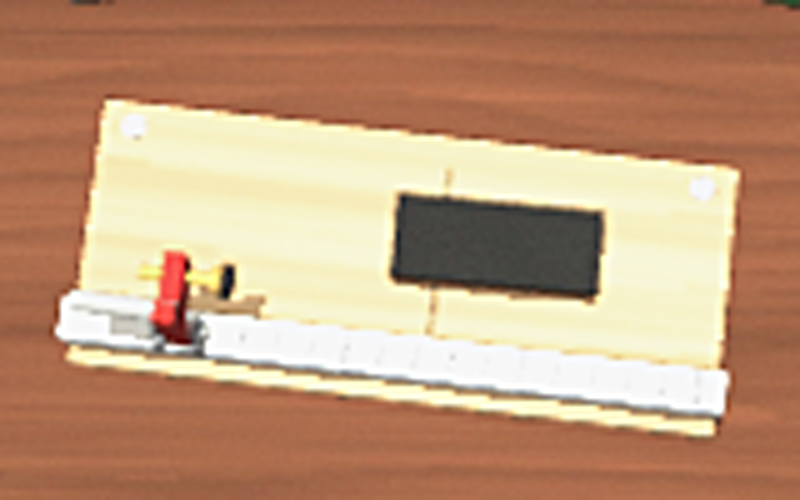

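View pics/scenecrop.png

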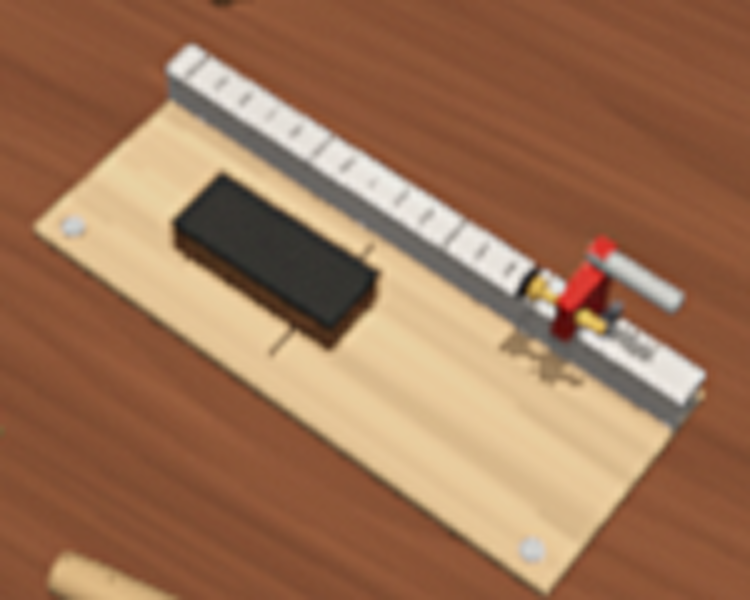

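Crop confirms: the brown layered block with a black top on the board. It is not green, and it is much smaller than the block at (310,273). Now I fit the jig pose and measure the stock.

```bash
cat > h.py <<'E'
import numpy as np, cv2
from scipy.optimize import least_squares
def ray(im,u,v):
    d=np.linalg.inv(im["K"])@[u,v,1]; T=im["cam_to_world"]; return T[:3,3],T[:3,:3]@d
def onz(im,u,v,z):
    o,d=ray(im,u,v); return o+d*(z-o[2])/d[2]
def proj(im,P):
    T=im["cam_to_world"]; p=T[:3,:3].T@(np.asarray(P)-T[:3,3]); q=im["K"]@p; return q[:2]/q[2]
def tri(i1,p1,i2,p2):
    o1,d1=ray(i1,*p1); o2,d2=ray(i2,*p2)
    A=np.stack([d1,-d2],1); t=np.linalg.lstsq(A,o2-o1,rcond=None)[0]
    a,b=o1+d1*t[0],o2+d2*t[1]; return (a+b)/2,np.linalg.norm(a-b)
def J(p,P):
    c,s=np.cos(p[2]),np.sin(p[2]); x,y,z=P; return np.array([p[0]+c*x-s*y,p[1]+s*x+c*y,z])
def Ji(p,W):
    c,s=np.cos(p[2]),np.sin(p[2]); dx,dy=W[0]-p[0],W[1]-p[1]; return np.array([c*dx+s*dy,-s*dx+c*dy,W[2]])
E
python3 - <<'E'
from bench import *; from h import *
T=get_image("top");S=get_image("scene")
t=lambda x,y:np.array([165+(x+.5)/5-.5,135+(y+.5)/5-.5])
s=lambda x,y:np.array([185+(x+.5)/5-.5,165+(y+.5)/5-.5])
obs=[(T,t(105,99),(.08,.19,.012)),(T,t(738,170),(.08,-.19,.012)),(T,t(714,436),(-.08,-.19,.012)),(T,t(68,360),(-.08,.19,.012)),
(S,s(35,228),(.08,-.19,.012)),(S,s(548,593),(.08,.19,.012)),(S,s(167,70),(-.045,-.19,.046)),(S,s(190,42),(-.069,-.19,.046)),(S,s(685,405),(-.045,.19,.046)),(S,s(706,376),(-.069,.19,.046))]
f=lambda p:np.concatenate([proj(i,J(p,P))-q for i,q,P in obs])
r=least_squares(f,[.6,0,0],loss='soft_l1'); p=r.x; print(p); print(f(p).reshape(-1,2).round(2))
np.save("jig.npy",p)
# stock top corners z=.044
tc=[(397,193),(604,210),(596,297),(389,282)]
for c in tc: print("T",(Ji(p,onz(T,*t(*c),.044))*1e3).round(1))
for c in [(222,173),(175,222),(378,272),(332,330)]: print("S",(Ji(p,onz(S,*s(*c),.044))*1e3).round(1))
for a in [-.1,0,.1,.2,.3,.4]:
    g=[]
    for y in (.126,.170):
        P=(-.057+.062*np.sin(a),y,.052+.062*np.cos(a))
        g+=[proj(S,J(p,P)),proj(T,J(p,P))]
    print(a,[((q-(185,165)if i%2==0 else q-(165,135))*5).round() for i,q in enumerate(g)])
for nm,c,im in [("jar top",(123,224),T),("tin",(401,195),T),("hammer head",(181,120),T)]: print(nm,onz(im,*c,.05))
E
```

```text
[ 0.56366334  0.01398825 -0.10430874]
[[ 0.04 -0.03]
 [ 0.07 -0.19]
 [-0.24  0.41]
 [-0.3   0.6 ]
 [-0.42 -0.05]
 [-0.14  0.3 ]
 [-0.11 -0.14]
 [ 0.34  0.92]
 [-0.42 -0.12]
 [ 0.02 -0.14]]
T [36.8  7.4 44. ]
T [  40.4 -111.9   44. ]
T [ -10.2 -112.6   44. ]
T [-15.1   5.8  44. ]
S [  -6.6 -111.7   44. ]
S [  38.3 -109.7   44. ]
S [-9.3  4.9 44. ]
S [38.5  8.8 44. ]
-0.1 [array([618., 251.]), array([148., 325.]), array([687., 294.]), array([ 67., 315.])]
0 [array([612., 258.]), array([150., 313.]), array([681., 302.]), array([ 69., 304.])]
0.1 [array([605., 266.]), array([151., 302.]), array([674., 310.]), array([ 70., 292.])]
0.2 [array([599., 274.]), array([153., 291.]), array([668., 318.]), array([ 72., 281.])]
0.3 [array([592., 283.]), array([155., 280.]), array([661., 327.]), array([ 75., 271.])]
0.4 [array([585., 292.]), array([157., 270.]), array([655., 337.]), array([ 77., 261.])]
jar top [0.45083561 0.35701515 0.05      ]
tin [ 0.54148686 -0.42623001  0.05      ]
hammer head [0.757254   0.20489209 0.05      ]
```

Jig at (0.564, 0.014), yaw −0.104, residuals mostly under 0.6 px. Stock is at jig (14, −52), yaw about +0.03, and the flag is near 0 rad. Next I work out the orientation: fingers down, jaws along jig x.

```bash
cat > st.py <<'E'
from bench import *; from h import *
from scipy.spatial.transform import Rotation as R
import sys
p=np.load("jig.npy"); c,s=np.cos(p[2]),np.sin(p[2])
def show(tgt=None):
    st=get_state(); Rt=R.from_rotvec(st["tool_rot"])
    best=None
    for sg in (1,-1):
        z=np.array([c,s,0])*sg; x=np.array([0,0,-1.]); D=np.stack([x,np.cross(z,x),z],1)
        e=np.rad2deg((R.from_matrix(D)*Rt.inv()).as_rotvec()); 
        if best is None or np.linalg.norm(e)<np.linalg.norm(best): best=e
    f=st["ft_force"]
    print("t %.2f"%st["time"],"world mm",(st["position"]*1e3).round(1),"jig mm",(Ji(p,st["position"])*1e3).round(1),"rot err deg",best.round(2),"F jig",(np.array([c*f[0]+s*f[1],-s*f[0]+c*f[1],f[2]])).round(2),"grip",round(st["grip_width"],3),"q",st["joint_positions"].round(2))
    if tgt is not None:
        d=J(p,np.array(tgt)/1e3)-st["position"]; print("to target cm",(d*100).round(2))
show([float(a) for a in sys.argv[1:4]] if len(sys.argv)>3 else None)
E
python3 st.py -57 152 170
```

```text
t 0.25 world mm [ 206.1 -616.2  222. ] jig mm [-290. -664.  222.] rot err deg [-3.000e-02 -5.000e-02  6.553e+01] F jig [-0.18  0.06  0.3 ] grip 0.996 q [ 1.26  0.32 -0.07  1.45  0.02  1.37 -0.06]
to target cm [31.67 78.73 -5.2 ]
```

```bash
python3 -m handwheel '[{"xyz":[2.5,3,0],"angular":[0,0,6.5]},{"xyz":[2.5,3,0],"angular":[0,0,6.5]},{"xyz":[2.5,3,0],"angular":[0,0,6.5]},{"xyz":[2.5,3,0],"angular":[0,0,6.5]},{"xyz":[2.5,3,0],"angular":[0,0,6.5]}]' 4 5; python3 st.py -57 152 170
```

```text
time: 0.67
position: [0.3225, -0.4687, 0.2196]
tool_rot: [0.527, 1.509, -0.537]
ft_force: [1.1, 0.1, -0.2]
grip_width: 0.709
t 0.67 world mm [ 322.5 -468.7  219.6] jig mm [-189.6 -505.2  219.6] rot err deg [ 0.36 -0.25 32.93] F jig [ 1.06  0.19 -0.22] grip 0.709 q [ 1.13  0.16 -0.24  1.66  0.05  1.33  0.2 ]
to target cm [20.03 63.98 -4.96]
```

```bash
python3 -m handwheel '[{"xyz":[1.6,3.6,0],"angular":[0,0,6.5]},{"xyz":[1.6,3.6,0],"angular":[0,0,6.5]},{"xyz":[1.6,3.6,0],"angular":[0,0,6.5]},{"xyz":[1.6,3.6,0],"angular":[0,0,6.5]},{"xyz":[1.4,3.6,0],"angular":[0,0,6.5]}]'; python3 -m handwheel '[{"xyz":[1.3,3.8,0],"angular":[0,0,0]},{"xyz":[1.3,3.8,0],"angular":[0,0,0]},{"xyz":[1.3,3.8,0],"angular":[0,0,0]},{"xyz":[1.3,3.8,0],"angular":[0,0,0]},{"xyz":[1.3,3.8,0],"angular":[0,0,0]}]'; python3 st.py -57 152 170
```

```text
time: 1.08
position: [0.4052, -0.2795, 0.2192]
tool_rot: [0.057, 1.57, -0.07]
ft_force: [0.5, -0.4, 0.3]
grip_width: 0.469
time: 1.5
position: [0.4707, -0.082, 0.22]
tool_rot: [0.05, 1.568, -0.069]
ft_force: [1.0, -0.0, -0.7]
grip_width: 0.457
t 1.50 world mm [470.7 -82.  220. ] jig mm [ -82.4 -105.2  220. ] rot err deg [ 0.69  0.09 -1.61] F jig [ 1.    0.08 -0.72] grip 0.457 q [ 0.77 -0.03 -0.65  1.85 -0.01  1.31  0.05]
to target cm [ 5.21 25.31 -5.  ]
```

```bash
python3 -m handwheel '[{"xyz":[0.8,3.7,0],"angular":[0,0,-1.6]},{"xyz":[0.8,3.7,0],"angular":[0,0,0]},{"xyz":[0.8,3.7,0],"angular":[0,0,0]},{"xyz":[0.8,3.7,0],"angular":[0,0,0]},{"xyz":[0.8,3.7,0],"angular":[0,0,0]}]'; python3 -m handwheel '[{"xyz":[0.6,3.5,-1],"angular":[0,0,0]},{"xyz":[0.5,2.6,-1.5],"angular":[0,0,0]},{"xyz":[0,0,-1],"angular":[0,0,0]}]'; python3 st.py -57 152 140
python3 - <<'E'
from bench import *; from h import *
S=get_image("scene");W=get_image("wrist")
cv2.imwrite("pics/w1.png",W["pixels"]); cv2.imwrite("pics/s1.png",cv2.resize(S["pixels"][140:280,230:400],None,fx=4,fy=4,interpolation=cv2.INTER_CUBIC))
p=np.load("jig.npy")
for a in (-.1,0,.1,.2,.3): print(a,[proj(W,J(p,(-.057+.062*np.sin(a),y,.052+.062*np.cos(a)))).round() for y in (.126,.170)])
E
```

```text
time: 1.92
position: [0.5116, 0.1127, 0.2216]
tool_rot: [0.072, 1.562, -0.095]
ft_force: [1.7, 0.1, 0.1]
grip_width: 0.46
time: 2.17
position: [0.5237, 0.1873, 0.1893]
tool_rot: [0.07, 1.555, -0.081]
ft_force: [-0.5, -0.8, 0.5]
grip_width: 0.458
t 2.17 world mm [523.7 187.3 189.3] jig mm [-57.8 168.2 189.3] rot err deg [ 0.45  0.82 -0.46] F jig [-0.45 -0.86  0.5 ] grip 0.458 q [ 0.4   0.23 -0.9   1.72  0.2   1.28 -0.65]
to target cm [-0.09 -1.62 -4.93]
-0.1 [array([246., 243.]), array([246., 195.])]
0 [array([253., 244.]), array([253., 195.])]
0.1 [array([260., 243.]), array([261., 195.])]
0.2 [array([267., 243.]), array([268., 194.])]
0.3 [array([274., 242.]), array([276., 194.])]
```

View pics/w1.png

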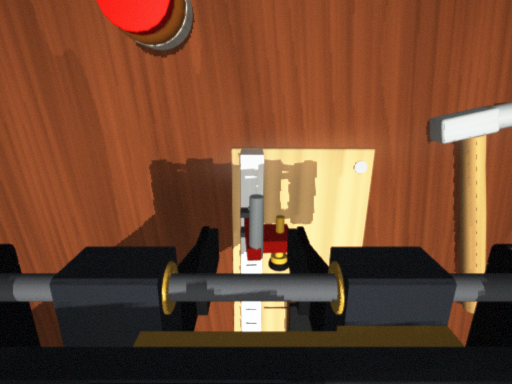

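View pics/s1.png

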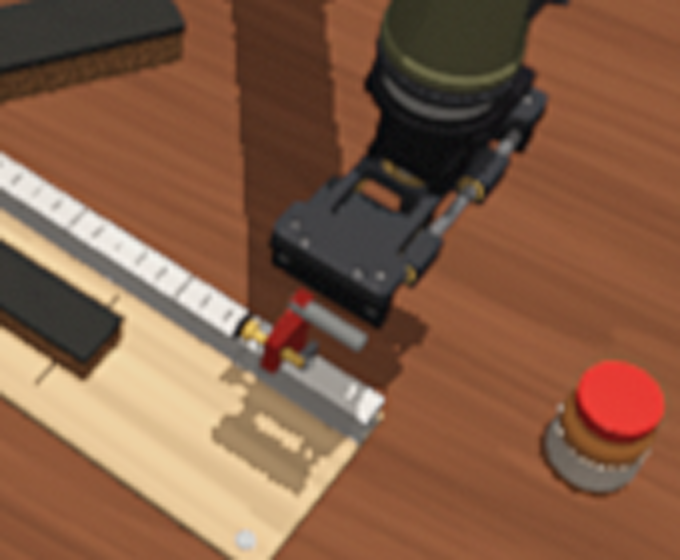

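The wrist view shows the thumb bar at column 257, rows 195–248, which matches about 0.05 rad. The jar is far off at top left. Now I move over it, descend and pinch.

```bash
python3 -m handwheel '[{"xyz":[0.2,-1.6,-0.5],"angular":[0.4,0.8,-0.4]},{"xyz":[0,0,-2.5],"angular":[0,0,0]},{"xyz":[0,0,-2.5],"angular":[0,0,0]},{"xyz":[0,0,-2.5],"angular":[0,0,0]},{"xyz":[0,0,-1],"angular":[0,0,0]}]' ; python3 st.py -54 152 95
```

```text
time: 2.68
position: [0.5296, 0.155, 0.1002]
tool_rot: [0.085, 1.563, -0.103]
ft_force: [0.0, 2.4, 2.5]
grip_width: 0.458
t 2.68 world mm [529.6 155.  100.2] jig mm [-48.5 136.7 100.2] rot err deg [0.68 0.29 0.88] F jig [-0.23  2.43  2.49] grip 0.458 q [ 0.4   0.32 -0.85  1.82  0.28  1.12 -0.67]
to target cm [-0.38  1.58 -0.52]
```

```bash
python3 -m handwheel '[{"xyz":[-0.3,1.2,0],"angular":[0,0,0]},{"xyz":[0,0.3,-0.3],"angular":[0,0,0]},{"xyz":[0,0,0],"angular":[0.5,0.2,0.8]}]' ; python3 st.py -54 152 96
```

```text
time: 2.93
position: [0.5265, 0.167, 0.0972]
tool_rot: [0.083, 1.569, -0.091]
ft_force: [-0.7, -0.4, 0.5]
grip_width: 0.461
t 2.93 world mm [526.5 167.   97.2] jig mm [-52.9 148.3  97.2] rot err deg [ 0.31 -0.    0.38] F jig [-0.63 -0.42  0.5 ] grip 0.461 q [ 0.38  0.33 -0.86  1.82  0.28  1.12 -0.68]
to target cm [-0.08  0.38 -0.12]
```

```bash
python3 -m handwheel '[{"xyz":[-0.1,0.4,-0.1],"angular":[0,0,0]},{"xyz":[0,0,0],"angular":[0,0,0]},{"xyz":[0,0,0],"angular":[0,0,0]},{"xyz":[0,0,0],"angular":[0,0,0]},{"xyz":[0,0,0],"angular":[0,0,0]}]' 0.5 12; python3 st.py -54 152 96
python3 - <<'E'
from bench import *
import cv2
cv2.imwrite("pics/w2.png",get_image("wrist")["pixels"])
E
```

```text
time: 3.35
position: [0.5281, 0.1718, 0.1006]
tool_rot: [0.083, 1.563, -0.09]
ft_force: [-1.8, 0.2, -0.2]
grip_width: 0.171
t 3.35 world mm [528.1 171.8 100.6] jig mm [-51.8 153.3 100.6] rot err deg [0.28 0.35 0.33] F jig [-1.84  0.02 -0.16] grip 0.171 q [ 0.38  0.32 -0.86  1.81  0.28  1.12 -0.69]
to target cm [-0.23 -0.11 -0.46]
```

View pics/w2.png

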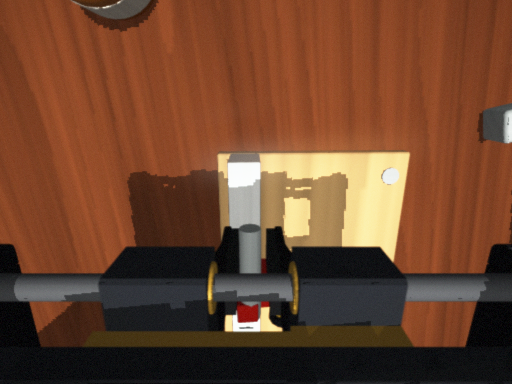

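```bash
python3 -m handwheel '[{"xyz":[0,0,-0.2],"angular":[0,0,0]},{"xyz":[0,0,-0.1],"angular":[0,0,0]}]'; python3 st.py -54 152 96
```

```text
time: 3.57
position: [0.5296, 0.1717, 0.1001]
tool_rot: [0.082, 1.559, -0.091]
ft_force: [-1.8, -1.4, 3.8]
grip_width: 0.133
t 3.57 world mm [529.6 171.7 100.1] jig mm [-50.3 153.3 100.1] rot err deg [0.35 0.53 0.35] F jig [-1.66 -1.53  3.76] grip 0.133 q [ 0.37  0.33 -0.86  1.81  0.28  1.12 -0.69]
to target cm [-0.38 -0.1  -0.41]
```

Gripped (11.6 mm opening on the 12 mm bar). Now the arc.

```bash
python3 -m handwheel '[{"xyz":[0.6,-0.06,-0.1],"angular":[0,0,0]},{"xyz":[0.6,-0.06,-0.15],"angular":[0,0,0]},{"xyz":[0.6,-0.06,-0.2],"angular":[0,0,0]},{"xyz":[0.55,-0.06,-0.25],"angular":[0,0,0]},{"xyz":[0.55,-0.06,-0.3],"angular":[0,0,0]}]'; python3 st.py 5 152 35
```

```text
time: 3.98
position: [0.558, 0.1686, 0.0894]
tool_rot: [0.08, 1.565, -0.092]
ft_force: [-2.9, -0.7, 1.1]
grip_width: 0.127
t 3.98 world mm [558.  168.6  89.4] jig mm [-21.7 153.2  89.4] rot err deg [0.46 0.23 0.3 ] F jig [-2.8  -0.99  1.13] grip 0.127 q [ 0.34  0.4  -0.83  1.76  0.33  1.13 -0.7 ]
to target cm [ 2.65 -0.4  -5.44]
```

```bash
python3 -m handwheel '[{"xyz":[0.5,-0.06,-0.4],"angular":[0,0,0]},{"xyz":[0.45,-0.06,-0.42],"angular":[0,0,0]},{"xyz":[0.4,-0.05,-0.47],"angular":[0,0,0]},{"xyz":[0.35,-0.05,-0.5],"angular":[0,0,0]},{"xyz":[0.3,-0.04,-0.54],"angular":[0,0,0]}]'; python3 st.py 5 152 38
```

```text
time: 4.4
position: [0.5798, 0.1663, 0.0621]
tool_rot: [0.081, 1.568, -0.091]
ft_force: [-4.4, 0.2, 1.5]
grip_width: 0.131
t 4.40 world mm [579.8 166.3  62.1] jig mm [  0.2 153.1  62.1] rot err deg [0.37 0.04 0.32] F jig [-4.4  -0.25  1.51] grip 0.131 q [ 0.31  0.47 -0.8   1.73  0.38  1.11 -0.71]
to target cm [ 0.46 -0.16 -2.41]
```

```bash
python3 -m handwheel '[{"xyz":[0.2,-0.02,-0.6],"angular":[0,0,0]},{"xyz":[0.15,-0.02,-0.6],"angular":[0,0,0]},{"xyz":[0.1,0,-0.6],"angular":[0,0,0]},{"xyz":[0.03,0,-0.6],"angular":[0,0,0]},{"xyz":[0,0,-0.3],"angular":[0,0,0]}]'; python3 st.py 5 152 38
```

```text
time: 4.82
position: [0.5841, 0.1667, 0.0337]
tool_rot: [0.08, 1.571, -0.092]
ft_force: [-8.4, -2.7, 16.8]
grip_width: 0.133
t 4.82 world mm [584.1 166.7  33.7] jig mm [  4.4 154.   33.7] rot err deg [ 0.42 -0.14  0.28] F jig [-8.08 -3.6  16.77] grip 0.133 q [ 0.29  0.52 -0.78  1.73  0.41  1.07 -0.73]
to target cm [ 0.04 -0.21  0.43]
```

Hard stop reached (17 N upward). Open and lift.

```bash
python3 -m handwheel '[{"xyz":[0,0,0],"angular":[0,0,0]},{"xyz":[0,0,0],"angular":[0,0,0]},{"xyz":[0,0,0],"angular":[0,0,0]}]' 4 5; python3 -m handwheel '[{"xyz":[0,0,0.6],"angular":[0,0,0]},{"xyz":[0,0,1.5],"angular":[0,0,0]},{"xyz":[0,0,3],"angular":[0,0,0]},{"xyz":[0,0,3],"angular":[0,0,0]},{"xyz":[0,0,2],"angular":[0,0,0]}]'; python3 st.py 90 -40 140
python3 - <<'E'
from bench import *; from h import *
S=get_image("scene");W=get_image("wrist")
cv2.imwrite("pics/w3.png",W["pixels"]); cv2.imwrite("pics/s3.png",cv2.resize(S["pixels"][160:290,180:340],None,fx=4,fy=4,interpolation=cv2.INTER_CUBIC))
E
```

```text
time: 5.07
position: [0.5869, 0.1666, 0.0335]
tool_rot: [0.08, 1.565, -0.091]
ft_force: [0.3, 0.7, -0.2]
grip_width: 0.277
time: 5.48
position: [0.5848, 0.1641, 0.1354]
tool_rot: [0.079, 1.571, -0.092]
ft_force: [0.6, 0.4, 0.4]
grip_width: 0.457
t 5.48 world mm [584.8 164.1 135.4] jig mm [  5.4 151.5 135.4] rot err deg [ 0.46 -0.14  0.29] F jig [0.55 0.44 0.38] grip 0.457 q [ 0.34  0.41 -0.83  1.64  0.32  1.24 -0.66]
to target cm [  6.42 -19.93   0.46]
```

View pics/w3.png

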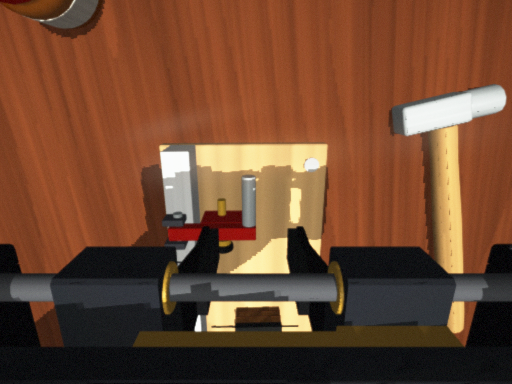

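View pics/s3.png

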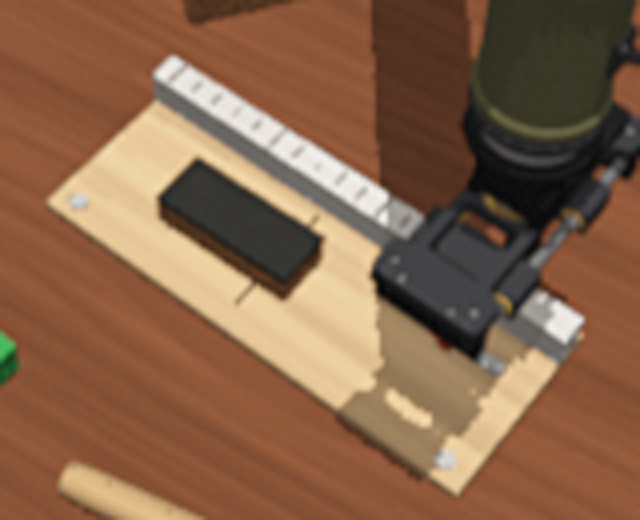

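The flag is down: in the wrist view the blade lies across at about (215,225), with the thumb bar at (249,200). Next, with fingers shut, I go to the bar's +x side.

```bash
python3 -m handwheel '[{"xyz":[0.9,-3.6,0],"angular":[0.4,0,0.3]},{"xyz":[0.9,-3.6,0],"angular":[0,0,0]},{"xyz":[0.9,-3.6,0],"angular":[0,0,0]},{"xyz":[0.9,-3.6,-1],"angular":[0,0,0]},{"xyz":[0.9,-3.6,-2],"angular":[0,0,0]}]' 0 5; python3 st.py 72 -52 26
```

```text
time: 6.0
position: [0.6339, -0.0058, 0.1173]
tool_rot: [0.069, 1.55, -0.058]
ft_force: [0.8, -0.2, 0.6]
grip_width: 0.169
t 6.00 world mm [633.9  -5.8 117.3] jig mm [ 71.9 -12.4 117.3] rot err deg [-0.33  1.14 -1.31] F jig [ 0.84 -0.1   0.56] grip 0.169 q [ 0.57  0.45 -0.77  1.62  0.33  1.19 -0.35]
to target cm [-0.41 -3.94 -9.13]
```

```bash
python3 -m handwheel '[{"xyz":[-0.3,-2.5,0],"angular":[-0.3,1.1,-1.3]},{"xyz":[0,0,-2],"angular":[0,0,0]},{"xyz":[0,0,-2],"angular":[0,0,0]},{"xyz":[0,0,-2],"angular":[0,0,0]},{"xyz":[0,0,-1],"angular":[0,0,0]}]' 0 5; python3 st.py 72 -52 26
```

```text
time: 6.42
position: [0.6307, -0.0495, 0.046]
tool_rot: [0.097, 1.572, -0.108]
ft_force: [-0.2, -0.3, 0.3]
grip_width: 0.006
t 6.42 world mm [630.7 -49.5  46. ] jig mm [ 73.3 -56.2  46. ] rot err deg [ 0.4  -0.21  1.49] F jig [-0.17 -0.29  0.26] grip 0.006 q [ 0.58  0.53 -0.71  1.66  0.39  1.1  -0.37]
to target cm [-0.08  0.43 -2.  ]
```

```bash
python3 -m handwheel '[{"xyz":[-0.1,0.3,-1],"angular":[0.4,0,1.4]},{"xyz":[0,0,-0.8],"angular":[0,0,0]},{"xyz":[0,0,-0.1],"angular":[0,0,0]}]' ; python3 st.py 55 -52 26
python3 - <<'E'
from bench import *; from h import *
T=get_image("top")
cv2.imwrite("pics/t4.png",cv2.resize(T["pixels"][135:235,165:325],None,fx=5,fy=5,interpolation=cv2.INTER_CUBIC))
E
```

```text
time: 6.67
position: [0.6282, -0.0453, 0.0254]
tool_rot: [0.082, 1.577, -0.081]
ft_force: [-1.2, -0.1, -0.0]
grip_width: 0.006
t 6.67 world mm [628.2 -45.3  25.4] jig mm [ 70.4 -52.2  25.4] rot err deg [-0.08 -0.42 -0.05] F jig [-1.14 -0.27 -0.02] grip 0.006 q [ 0.58  0.55 -0.71  1.68  0.4   1.07 -0.36]
to target cm [-1.53  0.18  0.06]
```

View pics/t4.png

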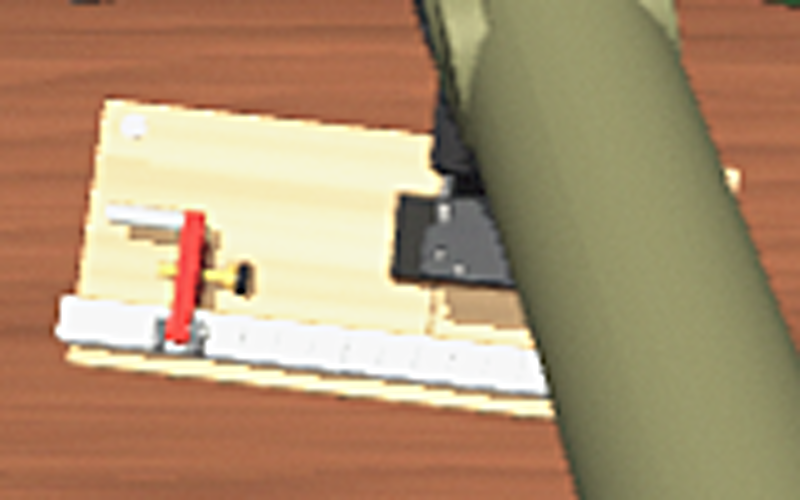

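Flag fully across, with the buffer at (243,278) facing −y. Pushing the bar toward the fence.

```bash
python3 -m handwheel '[{"xyz":[-0.7,0.07,0],"angular":[0,0,0]},{"xyz":[-0.7,0.07,0],"angular":[0,0,0]},{"xyz":[-0.5,0.05,0],"angular":[0,0,0]},{"xyz":[-0.5,0.05,0],"angular":[0,0,0]},{"xyz":[-0.5,0.05,0],"angular":[0,0,0]}]' ; python3 st.py 18 -52 26
```

```text
time: 7.13
position: [0.5999, -0.0401, 0.0296]
tool_rot: [0.08, 1.57, -0.079]
ft_force: [0.9, -0.2, -0.5]
grip_width: 0.006
t 7.13 world mm [599.9 -40.1  29.6] jig mm [ 41.7 -50.   29.6] rot err deg [-0.07 -0.02 -0.18] F jig [ 0.95 -0.15 -0.49] grip 0.006 q [ 0.62  0.49 -0.73  1.76  0.37  1.04 -0.35]
to target cm [-2.38  0.05 -0.36]
```

```bash
python3 -m handwheel '[{"xyz":[-0.5,0.05,0],"angular":[0,0,0]},{"xyz":[-0.5,0.05,0],"angular":[0,0,0]},{"xyz":[-0.3,0.03,0],"angular":[0,0,0]}]' ; python3 st.py 18 -52 26
```

```text
time: 7.38
position: [0.5859, -0.0389, 0.0307]
tool_rot: [0.08, 1.567, -0.079]
ft_force: [1.3, 0.0, 0.2]
grip_width: 0.002
t 7.38 world mm [585.9 -38.9  30.7] jig mm [ 27.6 -50.3  30.7] rot err deg [-0.    0.13 -0.18] F jig [1.24 0.14 0.2 ] grip 0.002 q [ 0.63  0.46 -0.74  1.79  0.36  1.02 -0.35]
to target cm [-0.98 -0.07 -0.47]
```

```bash
python3 -m handwheel '[{"xyz":[-0.3,0.03,-0.3],"angular":[0,0,0]},{"xyz":[-0.3,0.03,-0.2],"angular":[0,0,0]},{"xyz":[-0.2,0.02,0],"angular":[0,0,0]}]' ; python3 st.py 18 -52 26
python3 - <<'E'
from bench import *; from h import *
S=get_image("scene")
cv2.imwrite("pics/s5.png",cv2.resize(S["pixels"][160:290,180:340],None,fx=4,fy=4,interpolation=cv2.INTER_CUBIC))
cv2.imwrite("pics/w5.png",get_image("wrist")["pixels"])
E
```

```text
time: 7.63
position: [0.5791, -0.0383, 0.0269]
tool_rot: [0.079, 1.562, -0.08]
ft_force: [0.8, 0.0, 0.4]
grip_width: 0.008
t 7.63 world mm [579.1 -38.3  26.9] jig mm [ 20.8 -50.4  26.9] rot err deg [ 0.03  0.42 -0.16] F jig [0.82 0.12 0.36] grip 0.008 q [ 0.64  0.45 -0.74  1.82  0.36  1.01 -0.35]
to target cm [-0.3  -0.13 -0.09]
```

View pics/s5.png

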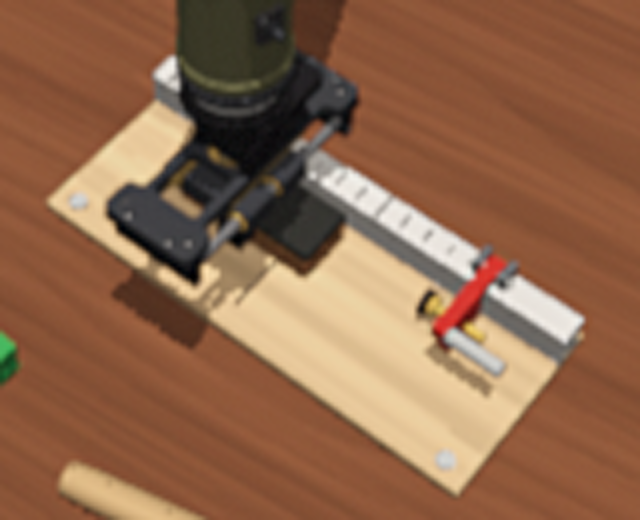

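View pics/w5.png

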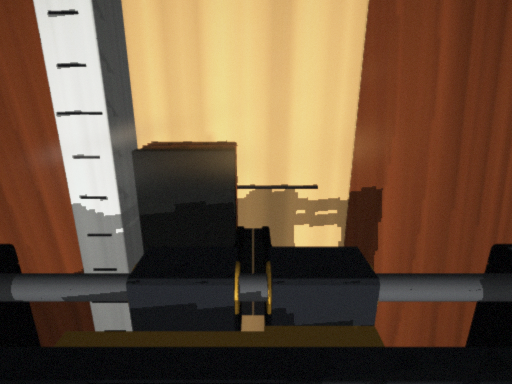

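The bar is moving with the fingers. In the wrist view its right edge is at col 237 against the fingers and its left edge at col 137, a little off the fence. I'll continue until the force rises.

```bash
python3 -m handwheel '[{"xyz":[-0.3,0.02,0],"angular":[0,0,0]},{"xyz":[-0.3,0.02,0],"angular":[0,0,0]}]' ; python3 st.py 18 -52 26;python3 -m handwheel '[{"xyz":[-0.3,0.02,0],"angular":[0,0,0]},{"xyz":[-0.2,0.02,0],"angular":[0,0,0]}]' ; python3 st.py 18 -52 26
```

```text
time: 7.9
position: [0.5731, -0.0378, 0.0268]
tool_rot: [0.08, 1.563, -0.08]
ft_force: [2.4, -0.7, 0.8]
grip_width: 0.006
t 7.90 world mm [573.1 -37.8  26.8] jig mm [ 14.7 -50.6  26.8] rot err deg [ 0.01  0.39 -0.16] F jig [ 2.48 -0.42  0.82] grip 0.006 q [ 0.65  0.44 -0.75  1.83  0.35  1.   -0.35]
to target cm [ 0.31 -0.18 -0.08]
time: 8.07
position: [0.57, -0.0375, 0.0274]
tool_rot: [0.08, 1.557, -0.079]
ft_force: [8.7, -1.5, -2.7]
grip_width: 0.005
t 8.07 world mm [570.  -37.5  27.4] jig mm [ 11.7 -50.6  27.4] rot err deg [-0.    0.7  -0.16] F jig [ 8.8  -0.6  -2.74] grip 0.005 q [ 0.65  0.43 -0.75  1.84  0.35  0.99 -0.34]
to target cm [ 0.61 -0.21 -0.14]
```

Bar seated on the fence (8.8 N). Retreat and go round to the trailing end.

```bash
python3 -m handwheel '[{"xyz":[-0.1,0,0],"angular":[0,0,0]},{"xyz":[0.5,-0.05,0],"angular":[0,0,0]},{"xyz":[1.5,-0.1,0],"angular":[0,0,0]},{"xyz":[1.5,-0.1,0],"angular":[0,0,0]},{"xyz":[0,0,0],"angular":[0,0,0]}]' ; python3 st.py 42 -150 26
python3 - <<'E'
from bench import *; from h import *
S=get_image("scene")
cv2.imwrite("pics/s6.png",cv2.resize(S["pixels"][160:290,180:340],None,fx=4,fy=4,interpolation=cv2.INTER_CUBIC))
cv2.imwrite("pics/w6.png",get_image("wrist")["pixels"])
E
```

```text
time: 8.48
position: [0.6021, -0.0408, 0.0265]
tool_rot: [0.079, 1.563, -0.081]
ft_force: [0.9, -0.4, 0.5]
grip_width: 0.005
t 8.48 world mm [602.1 -40.8  26.5] jig mm [ 43.9 -50.5  26.5] rot err deg [ 0.07  0.38 -0.12] F jig [ 0.91 -0.34  0.48] grip 0.005 q [ 0.61  0.49 -0.73  1.76  0.38  1.03 -0.36]
to target cm [-1.23 -9.88 -0.05]
```

View pics/w6.png

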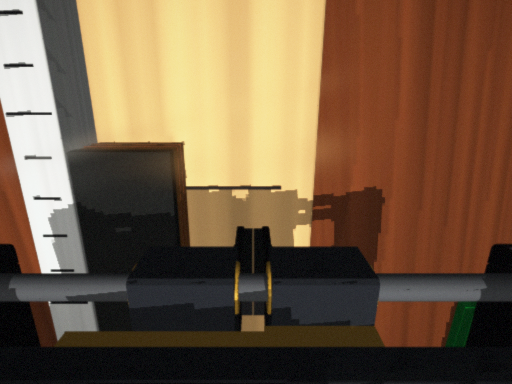

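The bar looks flush along the fence (left edge meets the fence wall at col ~75–95). Going round.

```bash
python3 -m handwheel '[{"xyz":[-0.3,-3,0],"angular":[0,0.3,0]},{"xyz":[-0.3,-3,0],"angular":[0,0,0]},{"xyz":[-0.3,-2.6,0],"angular":[0,0,0]},{"xyz":[-0.3,-1.6,0],"angular":[0,0,0]},{"xyz":[0,0,0],"angular":[0,0,0]}]' ; python3 st.py -21 -148 26
```

```text
time: 9.0
position: [0.5801, -0.1404, 0.0241]
tool_rot: [0.074, 1.581, -0.072]
ft_force: [0.2, -0.4, -0.6]
grip_width: 0.006
t 9.00 world mm [ 580.1 -140.4   24.1] jig mm [  32.4 -151.9   24.1] rot err deg [-0.09 -0.66 -0.66] F jig [ 0.27 -0.38 -0.59] grip 0.006 q [ 0.77  0.49 -0.71  1.76  0.36  1.04 -0.17]
to target cm [-5.27  0.94  0.19]
```

```bash
python3 -m handwheel '[{"xyz":[-1.5,0.2,0.1],"angular":[0,-0.6,-0.6]},{"xyz":[-1.5,0.1,0],"angular":[0,0,0]},{"xyz":[-1.2,0.1,0],"angular":[0,0,0]},{"xyz":[-0.7,0.1,0],"angular":[0,0,0]},{"xyz":[0,0,0],"angular":[0,0,0]}]' ; python3 st.py -21 -135 26
python3 - <<'E'
from bench import *; from h import *
S=get_image("scene")
cv2.imwrite("pics/s7.png",cv2.resize(S["pixels"][160:290,180:340],None,fx=5,fy=5,interpolation=cv2.INTER_CUBIC)[:600])
cv2.imwrite("pics/w7.png",get_image("wrist")["pixels"])
E
```

```text
time: 9.42
position: [0.5248, -0.1307, 0.0236]
tool_rot: [0.086, 1.576, -0.078]
ft_force: [-0.2, 0.0, 0.3]
grip_width: 0.004
t 9.42 world mm [ 524.8 -130.7   23.6] jig mm [ -23.6 -148.    23.6] rot err deg [-0.29 -0.4  -0.01] F jig [-0.17  0.02  0.27] grip 0.004 q [ 0.84  0.38 -0.74  1.9   0.3   0.98 -0.14]
to target cm [0.39 1.26 0.24]
```

View pics/w7.png

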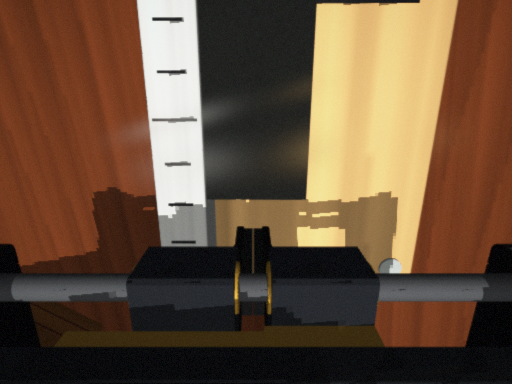

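View pics/s7.png

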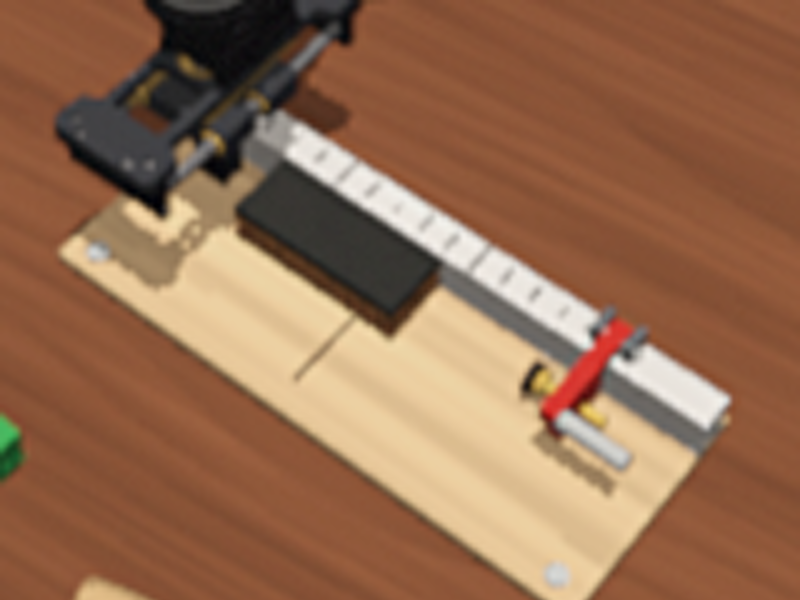

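Bar flush on the fence. In the crop its leading end is at (437,265)–(390,320) and the buffer disc at (533,381). I estimate where the two meet.

```bash
python3 - <<'E'
from bench import *; from h import *
S=get_image("scene");p=np.load("jig.npy")
s=lambda x,y:(180+(x+.5)/5-.5,160+(y+.5)/5-.5)
for c in [(437,263),(388,320),(238,212)]: print((Ji(p,onz(S,*s(*c),.044))*1e3).round(1))
# disc centre: plane jig x=-21
for c in [(530,381),(538,381)]:
    o,d=ray(S,*s(*c)); oj=Ji(p,o); dj=Ji(p,o+d)-oj; t=(-.021-oj[0])/dj[0]; print("disc",((oj+dj*t)*1e3).round(1))
for P in [(.005,.13,.052),(.005,.17,.052)]: 
    q=proj(S,J(p,P)); print("bar pred crop",((q-(180,160))*5+2).round(0))
E
```

```text
[-40.8   5.6  44. ]
[ 8.8  7.9 44. ]
[   4.8 -109.1   44. ]
disc [-21.   88.9  23.1]
disc [-21.   94.   28.3]
bar pred crop [568. 425.]
bar pred crop [628. 466.]
```

```bash
python3 -m handwheel '[{"xyz":[0.3,0.6,0.2],"angular":[-0.3,-0.4,0]},{"xyz":[0.06,0.6,0],"angular":[0,0,0]},{"xyz":[0.06,0.4,0],"angular":[0,0,0]},{"xyz":[0.05,0.3,0],"angular":[0,0,0]},{"xyz":[0.05,0.3,0],"angular":[0,0,0]}]' ; python3 st.py -21 -113 27
python3 -m handwheel '[{"xyz":[0.03,0.3,0],"angular":[0,0,0]},{"xyz":[0.03,0.3,0],"angular":[0,0,0]},{"xyz":[0.03,0.3,0],"angular":[0,0,0]}]' ; python3 st.py -21 -60 27
python3 - <<'E'
from bench import *; from h import *
cv2.imwrite("pics/w8.png",get_image("wrist")["pixels"])
E
```

```text
time: 9.98
position: [0.5361, -0.1063, 0.0268]
tool_rot: [0.082, 1.563, -0.08]
ft_force: [-0.8, -2.0, 0.2]
grip_width: 0.003
t 9.98 world mm [ 536.1 -106.3   26.8] jig mm [ -14.9 -122.5   26.8] rot err deg [-0.03  0.38 -0.05] F jig [-0.59 -2.04  0.24] grip 0.003 q [ 0.8   0.38 -0.75  1.9   0.31  0.97 -0.2 ]
to target cm [-0.51  1.01  0.02]
time: 10.23
position: [0.5373, -0.0973, 0.0269]
tool_rot: [0.08, 1.563, -0.082]
ft_force: [-0.3, -2.8, 0.1]
grip_width: 0.01
t 10.23 world mm [537.3 -97.3  26.9] jig mm [ -14.6 -113.5   26.9] rot err deg [ 0.06  0.37 -0.07] F jig [-0.   -2.83  0.13] grip 0.01 q [ 0.78  0.38 -0.75  1.9   0.31  0.97 -0.22]
to target cm [-0.08  5.38  0.01]
```

View pics/w8.png

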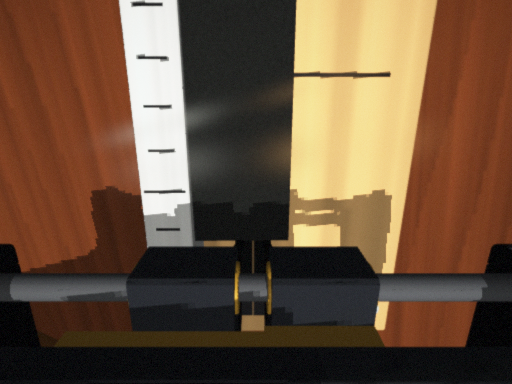

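Contact made: about 2.8 N sliding friction. My push point is 6 mm off the middle, so I back off, recentre and continue.

```bash
python3 -m handwheel '[{"xyz":[0,-0.5,0],"angular":[0,0.3,0]},{"xyz":[-0.7,0,0],"angular":[0,0,0]},{"xyz":[0.0,0.3,0],"angular":[0,0,0]},{"xyz":[0.05,0.5,0],"angular":[0,0,0]},{"xyz":[0.05,0.6,0],"angular":[0,0,0]}]' ; python3 st.py -21 -55 27
python3 -m handwheel '[{"xyz":[0.06,0.7,0],"angular":[0,0,0]},{"xyz":[0.06,0.7,0],"angular":[0,0,0]},{"xyz":[0.06,0.7,0],"angular":[0,0,0]},{"xyz":[0.06,0.7,0],"angular":[0,0,0]},{"xyz":[0.05,0.5,0],"angular":[0,0,0]}]' ; python3 st.py -21 -55 27
```

```text
time: 10.7
position: [0.5302, -0.0885, 0.0266]
tool_rot: [0.082, 1.569, -0.083]
ft_force: [0.2, -1.0, -0.2]
grip_width: 0.0
t 10.70 world mm [530.2 -88.5  26.6] jig mm [ -22.6 -105.4   26.6] rot err deg [0.03 0.01 0.07] F jig [ 0.3  -0.96 -0.19] grip 0.0 q [ 0.78  0.37 -0.76  1.92  0.31  0.98 -0.23]
to target cm [0.68 5.   0.04]
time: 11.12
position: [0.5337, -0.0517, 0.0267]
tool_rot: [0.082, 1.568, -0.083]
ft_force: [-0.0, -1.9, 0.2]
grip_width: 0.004
t 11.12 world mm [533.7 -51.7  26.7] jig mm [-23.  -68.5  26.7] rot err deg [0.06 0.08 0.04] F jig [ 0.16 -1.88  0.15] grip 0.004 q [ 0.72  0.37 -0.78  1.92  0.31  0.97 -0.3 ]
to target cm [0.34 1.32 0.03]
```

```bash
python3 - <<'E'
from bench import *; from h import *
S=get_image("scene")
cv2.imwrite("pics/s9.png",cv2.resize(S["pixels"][170:280,200:340],None,fx=5,fy=5,interpolation=cv2.INTER_CUBIC))
W=get_image("wrist");cv2.imwrite("pics/w9.png",W["pixels"])
E
```

```text
(no output)
```

View pics/s9.png

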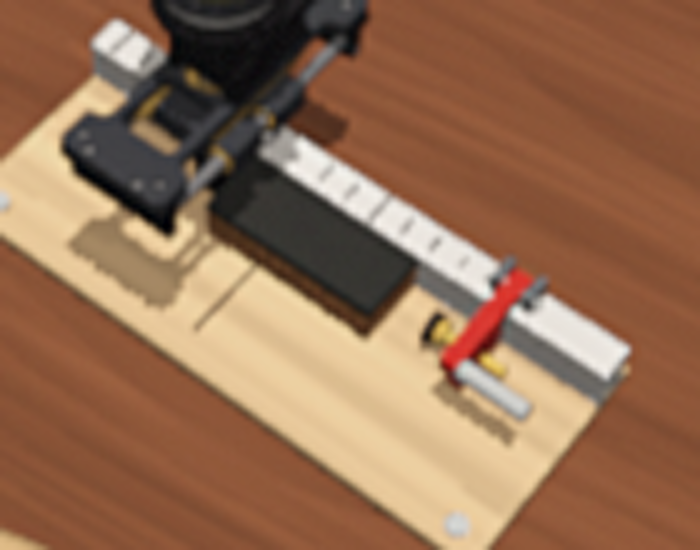

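View pics/w9.png

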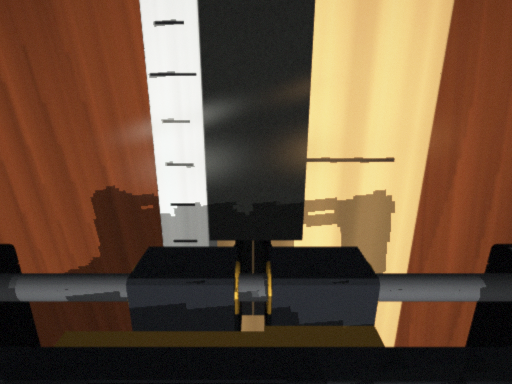

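The bar is flush, lead at about y 61, so the buffer is about 25 mm ahead. Approaching more slowly.

```bash
python3 -m handwheel '[{"xyz":[0.06,0.4,0],"angular":[0,0,0]},{"xyz":[0.06,0.4,0],"angular":[0,0,0]},{"xyz":[0.05,0.4,0],"angular":[0,0,0]},{"xyz":[0.04,0.3,0],"angular":[0,0,0]},{"xyz":[0.03,0.2,0],"angular":[0,0,0]}]' ; python3 st.py -21 -37 27

```

```text
time: 11.63
position: [0.5358, -0.0341, 0.0267]
tool_rot: [0.081, 1.569, -0.084]
ft_force: [-0.3, -1.2, 0.1]
grip_width: 0.003
t 11.63 world mm [535.8 -34.1  26.7] jig mm [-22.7 -50.8  26.7] rot err deg [ 0.11 -0.01  0.05] F jig [-0.16 -1.2   0.07] grip 0.003 q [ 0.69  0.37 -0.78  1.92  0.32  0.98 -0.34]
to target cm [0.31 1.35 0.03]
```

```bash
python3 - <<'E'
from bench import *; from h import *
S=get_image("scene")
cv2.imwrite("pics/s10.png",cv2.resize(S["pixels"][210:260,270:330],None,fx=10,fy=10,interpolation=cv2.INTER_CUBIC))
E
```

```text
(no output)
```

View pics/s10.png

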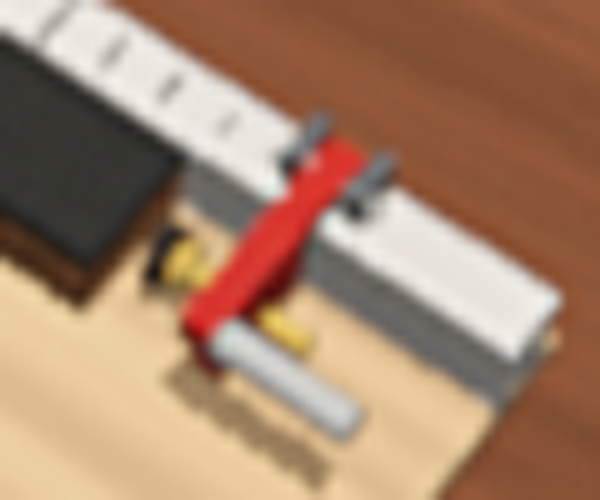

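A few mm gap to the buffer (disc at (165,255), lead end edge at about (130,260)). Creeping with force checks.

```bash
python3 -m handwheel '[{"xyz":[0.03,0.2,0],"angular":[0,0,0]},{"xyz":[0.02,0.2,0],"angular":[0,0,0]},{"xyz":[0.02,0.2,0],"angular":[0,0,0]}]' ; python3 st.py -21 -37 27
python3 -m handwheel '[{"xyz":[0.02,0.15,0],"angular":[0,0,0]},{"xyz":[0.02,0.15,0],"angular":[0,0,0]}]' ; python3 st.py -21 -37 27
```

```text
time: 11.93
position: [0.5366, -0.0281, 0.0267]
tool_rot: [0.081, 1.569, -0.085]
ft_force: [-0.4, -1.4, 1.3]
grip_width: 0.008
t 11.93 world mm [536.6 -28.1  26.7] jig mm [-22.6 -44.7  26.7] rot err deg [ 0.13 -0.01  0.09] F jig [-0.25 -1.47  1.34] grip 0.008 q [ 0.68  0.37 -0.78  1.92  0.32  0.98 -0.35]
to target cm [0.24 0.75 0.03]
time: 12.1
position: [0.537, -0.025, 0.0267]
tool_rot: [0.081, 1.569, -0.085]
ft_force: [-0.4, -2.5, 0.5]
grip_width: 0.006
t 12.10 world mm [537.  -25.   26.7] jig mm [-22.5 -41.5  26.7] rot err deg [ 0.14 -0.02  0.1 ] F jig [-0.17 -2.56  0.54] grip 0.006 q [ 0.68  0.38 -0.78  1.91  0.32  0.98 -0.36]
to target cm [0.2  0.43 0.03]
```

```bash
python3 -m handwheel '[{"xyz":[0.01,0.1,0],"angular":[0,0,0]},{"xyz":[0.01,0.1,0],"angular":[0,0,0]}]' ; python3 st.py
python3 -m handwheel '[{"xyz":[0.01,0.1,0],"angular":[0,0,0]},{"xyz":[0.01,0.1,0],"angular":[0,0,0]}]' ; python3 st.py
```

```text
time: 12.27
position: [0.5372, -0.023, 0.0267]
tool_rot: [0.081, 1.569, -0.086]
ft_force: [-1.1, -2.5, 0.2]
grip_width: 0.003
t 12.27 world mm [537.2 -23.   26.7] jig mm [-22.5 -39.6  26.7] rot err deg [ 0.17 -0.03  0.1 ] F jig [-0.82 -2.6   0.22] grip 0.003 q [ 0.67  0.38 -0.78  1.91  0.32  0.98 -0.36]
time: 12.43
position: [0.5374, -0.0214, 0.0267]
tool_rot: [0.081, 1.569, -0.086]
ft_force: [-0.3, -1.9, 0.2]
grip_width: 0.005
t 12.43 world mm [537.4 -21.4  26.7] jig mm [-22.5 -37.9  26.7] rot err deg [ 0.2  -0.03  0.13] F jig [-0.07 -1.95  0.23] grip 0.005 q [ 0.67  0.38 -0.78  1.91  0.32  0.98 -0.37]
```

```bash
for i in 1; do python3 -m handwheel '[{"xyz":[0.01,0.1,0],"angular":[0,0,0]},{"xyz":[0.01,0.1,0],"angular":[0,0,0]}]' ; python3 st.py; done
python3 - <<'E'
from bench import *; from h import *
S=get_image("scene")
cv2.imwrite("pics/s11.png",cv2.resize(S["pixels"][210:260,270:330],None,fx=10,fy=10,interpolation=cv2.INTER_CUBIC))
E
```

```text
time: 12.6
position: [0.5375, -0.02, 0.0267]
tool_rot: [0.08, 1.57, -0.088]
ft_force: [-0.3, -3.3, 2.0]
grip_width: 0.006
t 12.60 world mm [537.5 -20.   26.7] jig mm [-22.5 -36.5  26.7] rot err deg [ 0.26 -0.04  0.15] F jig [ 0.02 -3.33  2.  ] grip 0.006 q [ 0.66  0.38 -0.78  1.91  0.32  0.98 -0.37]
```

View pics/s11.png

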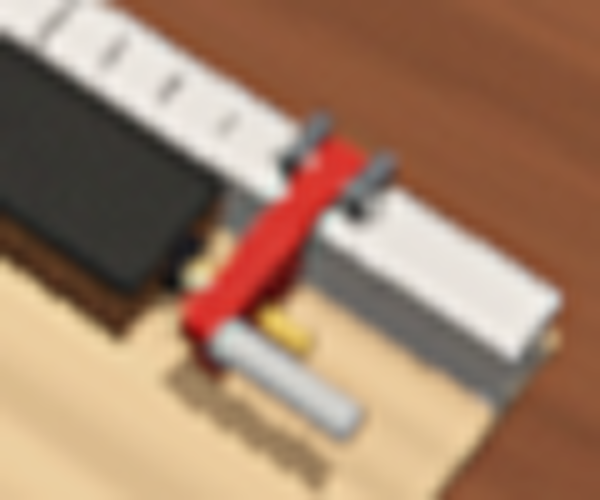

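Bar is on the disc and compressing it. Continuing in small steps until the force rises steeply.

```bash
python3 -m handwheel '[{"xyz":[0.01,0.1,0],"angular":[0,0,0]},{"xyz":[0.01,0.1,0],"angular":[0,0,0]}]' >/dev/null; python3 st.py
python3 -m handwheel '[{"xyz":[0.01,0.1,0],"angular":[0,0,0]},{"xyz":[0.01,0.1,0],"angular":[0,0,0]}]' >/dev/null; python3 st.py
```

```text
t 12.82 world mm [537.5 -19.9  26.7] jig mm [-22.5 -36.4  26.7] rot err deg [ 0.41 -0.08  0.21] F jig [-0.68 -6.14  1.87] grip 0.004 q [ 0.66  0.38 -0.78  1.91  0.33  0.98 -0.38]
t 12.98 world mm [537.5 -19.9  26.7] jig mm [-22.5 -36.4  26.7] rot err deg [ 0.57 -0.13  0.29] F jig [-0.65 -5.31  1.87] grip 0.006 q [ 0.66  0.38 -0.78  1.91  0.33  0.98 -0.38]
```

```bash
python3 -m handwheel '[{"xyz":[0.01,0.1,0],"angular":[0,0,0]},{"xyz":[0.01,0.1,0],"angular":[0,0,0]}]' >/dev/null; python3 st.py

```

```text
t 13.15 world mm [537.5 -20.   26.8] jig mm [-22.5 -36.5  26.8] rot err deg [ 0.72 -0.17  0.37] F jig [-1.2  -4.85  2.56] grip 0.005 q [ 0.66  0.38 -0.78  1.91  0.33  0.99 -0.39]
```

Solid: no travel at 5–6 N with 1 mm shift per row. I raise the shift to get about 10 N and correct the small tilt drift.

```bash
python3 -m handwheel '[{"xyz":[0.015,0.14,0],"angular":[0.4,0,0.2]},{"xyz":[0.015,0.16,0],"angular":[0.2,0,0.1]}]' ; python3 st.py

```

```text
time: 13.32
position: [0.5375, -0.0194, 0.0267]
tool_rot: [0.079, 1.573, -0.088]
ft_force: [-0.9, -7.0, 1.2]
grip_width: 0.008
t 13.32 world mm [537.5 -19.4  26.7] jig mm [-22.5 -35.9  26.7] rot err deg [ 0.31 -0.22  0.12] F jig [-0.14 -7.09  1.21] grip 0.008 q [ 0.66  0.38 -0.78  1.91  0.32  0.98 -0.37]
```

```bash
python3 -m handwheel '[{"xyz":[0.018,0.17,0],"angular":[0.1,-0.1,0.1]},{"xyz":[0.018,0.17,0],"angular":[0.1,-0.1,0.1]}]' >/dev/null ; python3 st.py
python3 -m handwheel '[{"xyz":[0.018,0.18,0],"angular":[0.1,0,0.1]},{"xyz":[0.018,0.18,0],"angular":[0.1,0,0.1]}]' >/dev/null ; python3 st.py

```

```text
t 13.48 world mm [537.5 -19.4  26.7] jig mm [-22.5 -36.   26.7] rot err deg [ 0.34 -0.09  0.04] F jig [-0.2  -7.1   1.84] grip 0.004 q [ 0.66  0.38 -0.78  1.91  0.32  0.98 -0.37]
t 13.65 world mm [537.5 -19.4  26.7] jig mm [-22.5 -36.   26.7] rot err deg [ 0.4  -0.15 -0.02] F jig [-0.38 -6.47  1.76] grip 0.006 q [ 0.66  0.38 -0.78  1.91  0.33  0.98 -0.37]
```

```bash
python3 -m handwheel '[{"xyz":[0.022,0.22,0],"angular":[0.2,-0.1,0]},{"xyz":[0.024,0.24,0],"angular":[0.2,-0.1,0]}]' >/dev/null ; python3 st.py
python3 -m handwheel '[{"xyz":[0.025,0.25,0],"angular":[0.2,0,0]},{"xyz":[0.025,0.25,0],"angular":[0.2,0,0]}]' >/dev/null ; python3 st.py

```

```text
t 13.82 world mm [537.6 -19.3  26.7] jig mm [-22.4 -35.9  26.7] rot err deg [ 0.32 -0.03  0.13] F jig [-0.64 -8.35  1.98] grip 0.007 q [ 0.66  0.38 -0.78  1.91  0.32  0.98 -0.37]
t 13.98 world mm [537.5 -19.3  26.7] jig mm [-22.5 -35.8  26.7] rot err deg [ 0.27 -0.12  0.3 ] F jig [-0.08 -8.61  2.02] grip 0.002 q [ 0.66  0.38 -0.78  1.91  0.32  0.98 -0.38]
```

```bash
python3 -m handwheel '[{"xyz":[0.03,0.29,0],"angular":[0.2,0,0.2]},{"xyz":[0.03,0.31,0],"angular":[0.2,0,0.2]}]' >/dev/null ; python3 st.py
python3 -m handwheel '[{"xyz":[0.03,0.32,0],"angular":[0.2,0,0.1]},{"xyz":[0.03,0.32,0],"angular":[0.2,0,0.1]},{"xyz":[0.03,0.32,0],"angular":[0.2,0,0.1]}]' >/dev/null ; python3 st.py

```

```text
t 14.15 world mm [537.6 -19.2  26.7] jig mm [-22.5 -35.8  26.7] rot err deg [ 0.29 -0.23  0.09] F jig [-0.37 -8.23  2.29] grip 0.006 q [ 0.66  0.38 -0.78  1.91  0.32  0.98 -0.37]
t 14.40 world mm [537.6 -19.2  26.7] jig mm [-22.5 -35.8  26.7] rot err deg [ 0.38 -0.41  0.11] F jig [-0.39 -9.31  2.56] grip 0.005 q [ 0.66  0.38 -0.78  1.91  0.33  0.99 -0.38]
```

```bash
python3 -m handwheel '[{"xyz":[0.035,0.36,0],"angular":[0.3,-0.2,0.1]},{"xyz":[0.035,0.37,0],"angular":[0.3,-0.2,0.1]},{"xyz":[0.035,0.38,0],"angular":[0.2,-0.1,0.1]}]' >/dev/null ; python3 st.py
python3 -m handwheel '[{"xyz":[0.035,0.38,0],"angular":[0.2,-0.1,0.1]},{"xyz":[0.035,0.38,0],"angular":[0.2,-0.1,0.1]},{"xyz":[0.035,0.38,0],"angular":[0.2,-0.1,0.1]}]' >/dev/null ; python3 st.py

```

```text
t 14.65 world mm [537.7 -19.2  26.7] jig mm [-22.4 -35.7  26.7] rot err deg [ 0.36 -0.1   0.17] F jig [ -1.03 -10.33   2.49] grip 0.006 q [ 0.66  0.38 -0.78  1.91  0.33  0.98 -0.38]
t 14.90 world mm [537.7 -19.2  26.7] jig mm [-22.4 -35.7  26.7] rot err deg [0.57 0.01 0.26] F jig [-1.38 -9.55  2.1 ] grip 0.001 q [ 0.66  0.38 -0.78  1.91  0.33  0.98 -0.38]
```

```bash
python3 -m handwheel '[{"xyz":[0.04,0.4,0],"angular":[0.4,-0.1,0.2]},{"xyz":[0.04,0.4,0],"angular":[0.4,-0.1,0.2]},{"xyz":[0.04,0.4,0],"angular":[0.3,-0.1,0.1]},{"xyz":[0.04,0.4,0],"angular":[0.3,-0.1,0.1]}]' >/dev/null ; python3 st.py
python3 -m handwheel '[{"xyz":[0.04,0.4,0],"angular":[0.3,-0.1,0.1]},{"xyz":[0.04,0.4,0],"angular":[0.3,-0.1,0.1]},{"xyz":[0.04,0.4,0],"angular":[0.3,-0.1,0.1]},{"xyz":[0.04,0.4,0],"angular":[0.3,-0.1,0.1]}]' >/dev/null ; python3 st.py

```

```text
t 15.23 world mm [537.7 -19.1  26.7] jig mm [-22.4 -35.6  26.7] rot err deg [0.29 0.12 0.17] F jig [ -0.15 -10.92   1.96] grip 0.009 q [ 0.66  0.37 -0.78  1.92  0.32  0.98 -0.38]
t 15.57 world mm [537.6 -19.1  26.7] jig mm [-22.4 -35.7  26.7] rot err deg [0.22 0.22 0.31] F jig [ -1.07 -11.     2.47] grip 0.007 q [ 0.67  0.37 -0.78  1.92  0.32  0.97 -0.38]
```

```bash
python3 -m handwheel '[{"xyz":[0.04,0.4,0],"angular":[0.2,0.1,0.2]},{"xyz":[0.04,0.4,0],"angular":[0.2,0.1,0.2]},{"xyz":[0.04,0.4,0],"angular":[0.2,0,0.1]},{"xyz":[0.04,0.4,0],"angular":[0.2,0,0.1]}]' >/dev/null ; python3 st.py
python3 -m handwheel '[{"xyz":[0.04,0.4,0],"angular":[0.3,0,0.1]},{"xyz":[0.04,0.4,0],"angular":[0.3,0,0.1]},{"xyz":[0.04,0.4,0],"angular":[0.3,0,0.1]},{"xyz":[0.04,0.4,0],"angular":[0.3,0,0.1]}]' >/dev/null ; python3 st.py
python3 -m handwheel '[{"xyz":[0.04,0.4,0],"angular":[0.3,0,0.1]},{"xyz":[0.04,0.4,0],"angular":[0.3,0,0.1]},{"xyz":[0.04,0.4,0],"angular":[0.3,0,0.1]},{"xyz":[0.04,0.4,0],"angular":[0.3,0,0.1]}]' >/dev/null ; python3 st.py

```

```text
t 15.90 world mm [537.6 -19.2  26.7] jig mm [-22.5 -35.7  26.7] rot err deg [ 0.55 -0.29  0.25] F jig [ -0.1  -11.26   3.57] grip 0.004 q [ 0.66  0.38 -0.78  1.91  0.33  0.99 -0.38]
t 16.23 world mm [537.5 -19.2  26.7] jig mm [-22.5 -35.7  26.7] rot err deg [ 0.5  -0.61  0.37] F jig [ -0.31 -10.65   2.04] grip 0.006 q [ 0.66  0.38 -0.78  1.91  0.33  0.99 -0.38]
t 16.57 world mm [537.5 -19.2  26.7] jig mm [-22.6 -35.7  26.7] rot err deg [ 0.44 -0.93  0.48] F jig [-0.32 -9.48  2.87] grip 0.007 q [ 0.65  0.39 -0.78  1.9   0.33  1.   -0.39]
```

Held 9.5–11.3 N for about 2 s with no movement. Easing off and backing straight away.

```bash
python3 -m handwheel '[{"xyz":[0.02,0.2,0],"angular":[0,0,0]},{"xyz":[0,0,0],"angular":[0,0,0]},{"xyz":[-0.01,-0.1,0],"angular":[0,0,0]},{"xyz":[-0.03,-0.3,0],"angular":[0,0,0]},{"xyz":[-0.1,-1,0],"angular":[0,0,0]}]' ; python3 -m handwheel '[{"xyz":[-0.2,-2,0],"angular":[0,0,0]},{"xyz":[-0.2,-2.5,1],"angular":[0,0,0]},{"xyz":[-0.2,-2.5,3],"angular":[0,0,0]},{"xyz":[0,-2.5,3],"angular":[0,0,0]},{"xyz":[0,-2.5,3],"angular":[0,0,0]}]' ; python3 st.py -30 -250 160
```

```text
time: 16.98
position: [0.5364, -0.0286, 0.0268]
tool_rot: [0.083, 1.584, -0.091]
ft_force: [0.0, 0.3, -0.4]
grip_width: 0.002
time: 17.4
position: [0.5241, -0.1425, 0.1228]
tool_rot: [0.082, 1.597, -0.067]
ft_force: [1.1, -0.2, -0.2]
grip_width: 0.007
t 17.40 world mm [ 524.1 -142.5  122.8] jig mm [ -23.1 -159.7  122.8] rot err deg [-0.62 -1.53 -0.54] F jig [ 1.07 -0.12 -0.24] grip 0.007 q [ 0.9   0.28 -0.78  1.79  0.2   1.18 -0.04]
to target cm [-1.63 -8.91  3.72]
```

```bash
python3 -m handwheel '[{"xyz":[-0.3,-3.5,1],"angular":[0,0,0]},{"xyz":[-0.3,-3.5,1],"angular":[0,0,0]},{"xyz":[0,-3,0],"angular":[0,0,0]},{"xyz":[0,-1,0],"angular":[0,0,0]},{"xyz":[0,0,0],"angular":[0,0,0]}]' ; python3 - <<'E'
from bench import *; from h import *
S=get_image("scene");T=get_image("top")
cv2.imwrite("pics/s12.png",cv2.resize(S["pixels"][180:280,220:340],None,fx=6,fy=6,interpolation=cv2.INTER_CUBIC))
cv2.imwrite("pics/s12f.png",S["pixels"])
cv2.imwrite("pics/t12.png",cv2.resize(T["pixels"][135:235,165:325],None,fx=5,fy=5,interpolation=cv2.INTER_CUBIC))
E
```

```text
time: 17.82
position: [0.5212, -0.2639, 0.1524]
tool_rot: [0.082, 1.58, -0.074]
ft_force: [0.5, 0.3, -0.2]
grip_width: 0.004
```

View pics/s12.png

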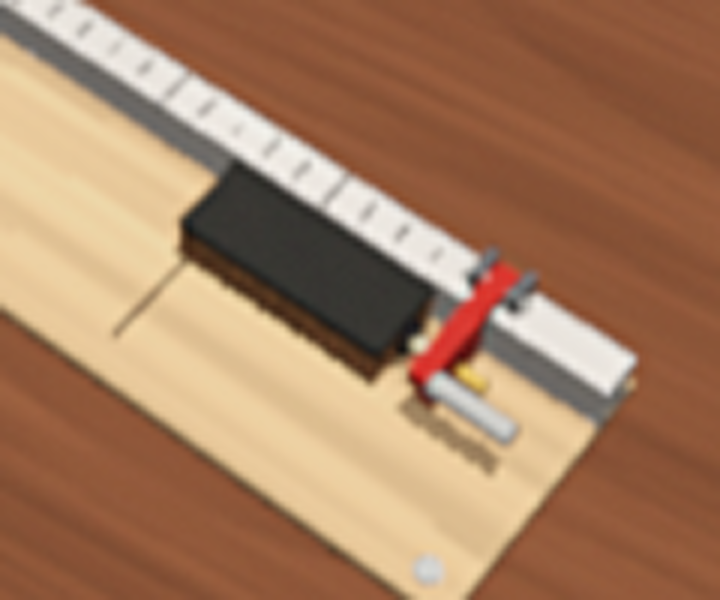

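View pics/t12.png

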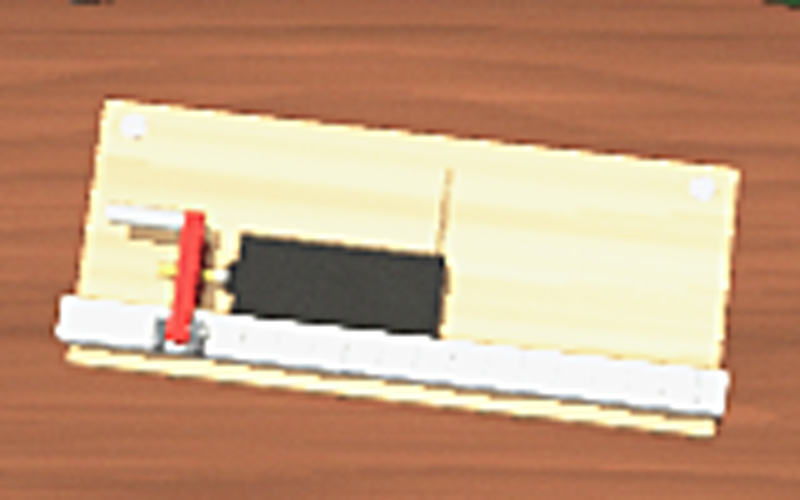

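View pics/s12f.png

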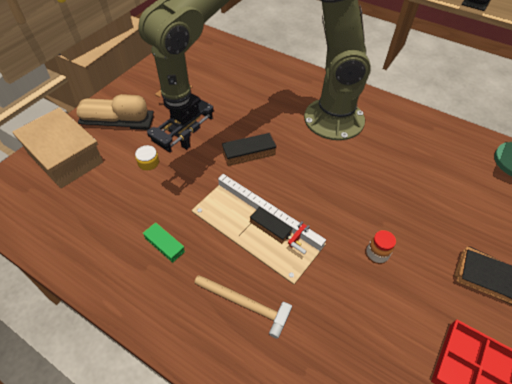

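Bar seated against the disc, stop down, bystanders at their earlier pixels. One numeric check of flushness and stillness before handing in.

```bash
python3 - <<'E'
from bench import *; from h import *
p=np.load("jig.npy"); S=get_image("scene");T=get_image("top")
for n,im in(("top",T),("scene",S)):
    g=im["pixels"].max(2); m=np.zeros_like(g); q=np.array([proj(im,J(p,P)) for P in [(-.05,-.06,.044),(.02,-.06,.044),(.02,.10,.044),(-.05,.10,.044)]])
    cv2.fillConvexPoly(m,q.astype(np.int32),255); m=cv2.bitwise_and(m,(g<62).astype(np.uint8)*255)
    c=max(cv2.findContours(m,cv2.RETR_EXTERNAL,cv2.CHAIN_APPROX_NONE)[0],key=cv2.contourArea)
    b=np.array([Ji(p,onz(im,u,v,.044))[:2]*1e3 for u,v in c[:,0]]).astype(np.float32)
    (ctr,wh,a)=cv2.minAreaRect(b); print(n,np.round(ctr,1),np.round(wh,1),round(a,1))
a=cv2.imread("pics/s12f.png");T0=cv2.imread("pics/top0.png"); 
d=cv2.absdiff(S["pixels"],a); print("moved px since:",(d.max(2)>40)[180:280,200:340].sum())
for n,(u,v) in dict(jar=(125,225),tin=(401,195),hammer=(220,118)).items():
    w=np.s_[v-18:v+18,u-45:u+45]; print(n,(cv2.absdiff(T["pixels"],T0).max(2)[w]>60).sum())
E
python3 st.py
```

```text
top [-41.5  74.2] [36.4  9.1] 79.2
scene [-17.7  37.4] [ 49.3 122.6] 0.7
moved px since: 0
jar 0
tin 1732
hammer 0
t 18.02 world mm [ 521.7 -258.3  151.8] jig mm [ -13.4 -275.2  151.8] rot err deg [-0.44 -0.72 -0.69] F jig [ 0.06  1.16 -0.33] grip 0.003 q [ 1.02  0.31 -0.72  1.68  0.21  1.24  0.16]
```

The tin check disagrees, probably because the arm or its shadow covers it in the top view. The top contour for the bar also failed (threshold). I check both.

```bash
python3 - <<'E'
from bench import *; from h import *
T=get_image("top");S=get_image("scene")
cv2.imwrite("pics/t13.png",T["pixels"])
S0=cv2.imread("pics/scene0.png"); d=cv2.absdiff(S["pixels"],S0).max(2)
print("tin scene diff",(d[142:170,132:160]>60).sum())
cv2.imwrite("pics/tin.png",cv2.resize(np.hstack([S0[135:175,125:170],S["pixels"][135:175,125:170]]),None,fx=6,fy=6))
p=np.load("jig.npy")
t=lambda x,y:(165+(x+.5)/5-.5,135+(y+.5)/5-.5)
for c in [(242,235),(446,256),(440,336)]: print((Ji(p,onz(T,*t(*c),.044))*1e3).round(1))
E
```

```text
tin scene diff 16
[ 2.3 93.1 44. ]
[  3.6 -24.9  44. ]
[-42.6 -26.8  44. ]
```

View pics/t13.png

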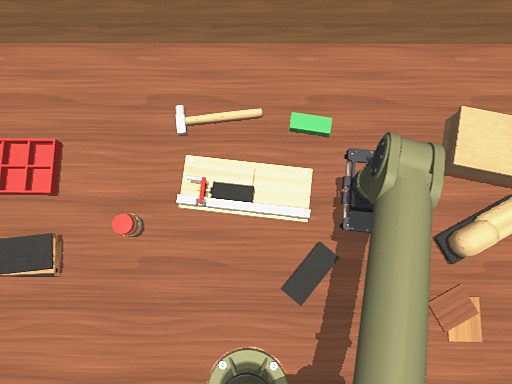

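View pics/tin.png

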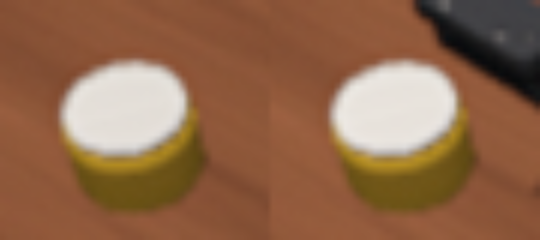

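The arm only hides the tin in the top view; the scene view shows it unmoved. From above, the bar's far edge is at jig x 2–4 (flush is 3) and its lead at about y 93.5, parallel to the fence. Handing in.

```bash
python3 -c "
from bench import *
print(close_job())"
```

```text
the job is handed in; nothing more can be done
None
```

The job is handed in at about 18 s, with the bar seated against the stop and the stop still down; no verdict is reported.

**What I did:**
- **Stop:** I pinched the thumb bar and swung the red stop down onto its hard end stop, with the bar still about 80 mm from the buffer.
- **Bar to fence:** I pushed the bar sideways onto the fence (8.8 N at the end), then slid it along until the buffer went solid.
- **Press:** I held a measured push of 9.5–11.3 N for about 2 s, the highest reading in that run. These readings were taken at the end of each move, not continuously. Then I backed straight off.

**Last checks:**
- **Seating:** The bar's far edge is at jig x of about 3 mm (flush is 3). Its leading end is at jig y of about 93.5 mm and nothing moved after release. "Buffer fully in" is inferred from there being almost no give up to 11 N; it was not seen directly.
- **Stop:** The thumb bar was where "fully down" predicts it just before the final push, and still looked down at the end.
- **Bystanders:** The jar and hammer pixels are unchanged.

**Checks that failed or disagreed:**
- **Bar contour from above:** It failed on its threshold, so I picked those corners by hand.
- **Bar centre, scene camera:** Its contour put the bar's centre about 3 mm further from the fence than flush (0.7° off parallel). I put that down to the contour including part of the side face.
- **Tin from above:** The check flagged it only because the arm hid it. The scene camera shows it unmoved.

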